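# Lay out the fan repair kit in its fitted trays

### The job

Lay out the fan repair kit in its fitted trays: put the cooling fan, standing upright, in the broad rectangular tray and the blue screwdriver in the long narrow one, each turned the same way as its tray, and the flux tub in the small round tray. Stack the two rolls of tape in the large round tray, the wide one flat on the bottom and the small one centred on top of it. The spool of solder is not part of the kit: leave it where it stands.

Things in the scene. Friction and masses are not known exactly. Their poses are not given: they have to be found in the camera images.
- fan_mid (a point): Black axial cooling fan with a wire guard, standing upright on one edge: 38 mm deep along its x (another 5 mm of wire guard on the -x face), 80 mm wide along its y, 80 mm high. Grasp it from above across its depth. Point: centre of the body, 40 mm above its underside.
- driver_mid (a point): Small screwdriver with blue handle, lying flat: 139 mm long along its y, 20 mm at the thickest. Its handle is the +y part, from 11 mm on the -y side of this point to 70 mm on the +y side, about 16 mm wide and 18 mm high: grip it across the handle, 30 mm from this point towards +y, where its weight is. The thin shaft (towards -y) hangs clear of the bench at handle mid-height. Point: middle of the overall length, 9 mm above its underside.
- flux_mid (a point): Small round flux tub with its lid on (pale lid, amber label and body): 46 mm diameter at the lid (its top 9 mm), 44 mm below, 23 mm high, standing; the lid stays on when it is gripped. Point: centre, 11.5 mm above its underside.
- roll_wide_mid (a point): The wide roll of tape (black), lying flat: 68 mm diameter, 19 mm high; it may be gripped across its diameter. The hole in the middle is not hollow to the touch: treat it as a solid disc. Point: centre, 9.5 mm above its underside.
- roll_small_mid (a point): The small roll of tape (green), lying flat: 55 mm diameter, 13 mm high; a solid disc like the other. Point: centre, 6.5 mm above its underside.
- spool_mid (a point): Spool of solder wire with pale flanges standing on its flange, 62 mm diameter, 42 mm high: no part of the kit, stays where it stands. (Some way behind it, from x = 0.67 on about y = 0, stands a test press whose raised lever reaches 0.51 m high: carry things past in front of it.) Point: centre, 21 mm above its underside.
- tray_long_floor (a point): Long narrow tray for the screwdriver. Fixed to the bench; grey plastic with a dark liner, floor 5 mm above the bench, rim 3 mm wide and 9 mm above the bench (4 mm above the floor). This point: centre of the floor's upper face; z up; x across, y along. Inside 36 x 156 mm.
- tray_fan_floor (a point): Shorter, broad rectangular tray for the fan's foot. Fixed to the bench; grey plastic with a dark liner, floor 5 mm above the bench, rim 3 mm wide and 9 mm above the bench (4 mm above the floor). This point: centre of the floor's upper face; z up; x across, y along. Inside 56 x 96 mm.
- tray_flux_floor (a point): Small round tray for the flux tub. Fixed to the bench; grey plastic with a dark liner, floor 5 mm above the bench, rim 3 mm wide and 9 mm above the bench (4 mm above the floor). This point: centre of the floor's upper face; z up; x and y have no meaning. Inside diameter 62 mm.
- tray_tape_floor (a point): Large round tray for the tape rolls. Fixed to the bench; grey plastic with a dark liner, floor 5 mm above the bench, rim 3 mm wide and 9 mm above the bench (4 mm above the floor). This point: centre of the floor's upper face; z up; x and y have no meaning. Inside diameter 84 mm.
Not all that is in view belongs to the job. What is shaped like the part that bears driver_mid but turquoise is not meant.

How it is judged (in metres and radians):
At the end, for the whole second after the job is handed in: Fan upright in its tray (13 mm, 14 deg), screwdriver in the long tray (12 mm, 8 deg), flux tub in the small round tray (12 mm), wide roll flat in the large one (12 mm), small roll flat on it (12 mm); heights within 4 mm, none tilted over 7 deg, all at rest. Spool within 15 mm of its start (horizontal distance between fan_mid and tray_fan_floor below 0.013 m and z of fan_mid in the frame of tray_fan_floor between 0.036 and 0.044 m and linear speed of each of fan, driver, flux, roll_wide, roll_small below 0.02 m/s and angle between each of fan_mid, flux_mid, roll_wide_mid, roll_small_mid, spool_mid's own z axis and vertical below 0.12 rad and angle between the y axis of fan_mid and the y axis of tray_fan_floor, either way round below 0.25 rad and horizontal distance between driver_mid and tray_long_floor below 0.012 m and z of driver_mid in the frame of tray_long_floor between 0.005 and 0.013 m and angle between the y axis of driver_mid and the y axis of tray_long_floor, either way round below 0.15 rad and horizontal distance between flux_mid and tray_flux_floor below 0.012 m and z of flux_mid in the frame of tray_flux_floor between 0.0075 and 0.0155 m and horizontal distance between roll_wide_mid and tray_tape_floor below 0.012 m and z of roll_wide_mid in the frame of tray_tape_floor between 0.0055 and 0.0135 m and horizontal distance between roll_small_mid and roll_wide_mid below 0.012 m and z of roll_small_mid in the frame of roll_wide_mid between 0.012 and 0.02 m and distance of spool_mid from where it was at the start of the episode below 0.015 m); the robot touches nothing.
It fails at once if the solder spool is shoved more than 15 mm or tipped (distance of spool_mid from where it was at the start of the episode above 0.015 m or angle between spool_mid's own z axis and vertical above 0.3 rad).
It also fails if it takes over 128 s, if anything falls off the work surface, if the arm or the gripper's body presses on something with over 40 N, if the wrist force passes 120 N, or if a joint passes its speed limit or range.

### The arm

A 6-joint arm with a two-finger parallel gripper is mounted at the origin on a cart in front of the work surface, level with it; the furniture and walls round the work are solid. World frame = base frame: x ahead of the robot, y to its left, z up, the work surface at z = 0. Lengths are in mm, angles in rad, forces in N, time in s.
With the tool pointing down it reaches from about 350 to 775 mm from the base axis. Payload 7.3 kg.
Tool frame: the origin (TCP) lies at the very end of the fingers, on their centre line; the grasp point (between the pads) lies 19 mm behind it; z points along the fingers, y is the line along which they close (so a half turn about z gives the same grasp; the last joint's range is limited). The gripper opens to 92 mm and grips with 3 to 60 N. Pads are 19 mm wide; open, the fingers measure 130 mm over their backs; the gripper's body (75 mm by 190 mm) begins 47 mm behind the grasp point.
Start: joints at [1.049, 0.342, 1.524, -0, 1.275, -0.146], TCP at [192.671, 488.388, 226.741] pointing down, gripper open.
Joint ranges: [-2.53, 2.53], [-0.77, 2.02], [0.04, 2.7], [-1, 4.14], [0.28, 2.66], [-3.11, 3.11]. Speed limits (rad/s): [2.57, 2.57, 3.14, 3.14, 3.14, 3.14].

### API

Orientations are given as [roll, pitch, yaw] about the fixed x, y, z axes, in that order (R = Rz(yaw) Ry(pitch) Rx(roll)).
In Python, from plant import bot gives the robot as it stands.
- The arm moves only by the tool jog_arm, never from a script. Its argument "targets" is a list of rows, each an object with "xyz": the shift along the tool's x, y, z as a fraction of full scale, a list of three; "spin": the turn about the tool's z as a fraction of full scale. In form: [{"xyz": [x, y, z], "spin": spin}, ...]. A call has exactly 10 rows; each row shifts and turns the commanded pose from where the row before left it, along the tool's axes as they then stand; what a row does not reach is not made up. Full scale, the value 1, is 80 mm for a shift and 0.1 rad for a turn. A row lasts 1/8 s, in which the tool goes at most 62.5 mm and 10.7 degrees, less where a joint would pass 70% of its speed; a pose out of reach is approached as far as the arm can. A call with a number of a shift or a turn outside -1 to 1 is refused whole. A call with a gripper value outside its range is refused whole. "gripper" is the opening in per cent of the stroke, from 0 (shut) to 100 (fully open), set as the call begins (left out, the last holds). The fingers move at their own pace and stop on an object; the grip force is fixed at half the most. Time passes only in rows, so rows that do not move let the fingers close, or fill a call up. It gives the time, the measured TCP pose, the force, the opening and the grip force at its end, in the units of the state.
- bot.get_obs(): the state, without advancing time (a new reading comes with each control period).
- bot.capture(name): name is "side" or "top" or "wrist"; returns the picture (480x640x3 uint8, blue, green, red); there is no depth.
- bot.get_calibration(name): a dict with "vfov" (degrees; the focal length in pixels is half the picture's height over the tangent of half this angle, whatever the lens; pixels are square), "cx", "cy" (the principal point, pixels), "k1" (the pictures are not rectified: a ray, as slopes to the right and down, at radius r is drawn at 1 + k1 r^2 times it, then the intrinsics apply), "eye" and "rotation" of the camera in the world. Camera axes: x right, y down, z forward; pixel columns grow to the right and rows downward; lengths in mm; the calibration is good to about 2 mm. A picture is of the moment at which its call begins: read the wrist's pose just before it. get_calibration takes no time and is no camera call; for the wrist camera it gives the pose at the moment of the call.
- bot.close_job(): hands the job in; it is judged then, once.
The state is a dict: "time": time; "joint_positions": joint angles; "dq": joint speeds; "tau": joint torques, N m; "tool_pos": TCP position; "tcp_rot": TCP orientation; "contact_force": force on the tool from outside, world axes, zero at the start; "moment": the same for the moment, N m; "grip_width": finger opening in mm; "finger_force": force on a finger pad.
Only numpy, scipy, OpenCV 4.12 (cv2) and the standard library are available. Lean on these libraries where they do the work, as an engineer would, in place of code of your own. Each camera call takes 0.05 s, during which the arm holds its last target. There are 200 camera calls.

## Working session

There is one attempt and no reset: what is moved stays moved. The work goes in short steps, Python scripts to look and compute and a tool call to move; the robot and the scene stay as the last step left them, time stands still between calls to the robot, and variables do not carry over. Pictures are saved under pics/ and viewed, at most 14 in all, crops included, and the job is handed in when it is done.

Besides the shell and the picture viewer there is one more tool, called after "Request:" as a command line: name --argument value ..., lists and objects as JSON in quotes. jog_arm: Moves the arm, as the interface text tells. Shift numbers are shares of 80 mm and turn numbers shares of 0.1 rad, none past 1 either way. Its arguments: {"type":"object","properties":{"targets":{"type":"array","items":{"type":"object","properties":{"xyz":{"type":"array","items":{"type":"number"}},"spin":{"type":"number"}}}},"gripper":{"type":"number"}},"required":["targets"]}

```bash
mkdir -p pics; ls
cat > h.py <<'E'
import numpy as np, cv2
from plant import bot
def cal(n):
    c=bot.get_calibration(n); f=240/np.tan(np.radians(c["vfov"])/2)
    return c,f
def ray(c,f,u,v):
    d=np.array([(u-c["cx"])/f,(v-c["cy"])/f]); s=d.copy()
    for _ in range(30): s=d/(1+c["k1"]*(s@s))
    return np.array(c["rotation"])@np.array([s[0],s[1],1.])
def onplane(n,u,v,z,cf=None):
    c,f=cf or cal(n); r=ray(c,f,u,v); e=np.array(c["eye"])
    return e+r*(z-e[2])/r[2]
E
python3 - <<'E'
from h import *
for n in ("top","side","wrist"):
    im=bot.capture(n); cv2.imwrite(f"pics/{n}0.png",im); c=bot.get_calibration(n); print(n,c)
o=bot.get_obs(); print(o)
E
```

```text
pics
top {'vfov': 54.69510697843744, 'cx': 335.7266878009478, 'cy': 241.82088900556658, 'k1': -0.01565536990514028, 'eye': array([ 196.00152631, -158.28477801, 1584.18544748]), 'rotation': array([-2.92307926e+00, -2.63211516e-03, -1.53321175e+00])}
side {'vfov': 47.19554120901243, 'cx': 314.2031947683362, 'cy': 233.17217630298384, 'k1': -0.1104848806713315, 'eye': array([  322.57795041, -1350.90037247,  1049.11833369]), 'rotation': array([-2.25703765, -0.01136421, -0.16102394])}
wrist {'vfov': 68.21829388805101, 'cx': 319.67213391502946, 'cy': 236.7890427057303, 'k1': -0.054885527684410115, 'eye': array([122.90546628, 516.22152897, 384.73560582]), 'rotation': array([2.85744295e+00, 3.94614819e-04, 1.19634839e+00])}
{'time': 0.15, 'joint_positions': array([ 1.04903155e+00,  3.42567285e-01,  1.52476990e+00,  1.54469837e-05,
        1.27537938e+00, -1.45989264e-01]), 'dq': array([-0.00185046, -0.00077301, -0.00234044,  0.00079562,  0.00215784,
       -0.00087481]), 'tau': array([ 1.40467568e-03, -4.31469977e+01, -2.44351047e+01,  7.18949502e-02,
        5.37051342e-02, -9.69936536e-05]), 'tool_pos': array([192.4976579 , 488.12900195, 226.21188113]), 'tcp_rot': array([-3.14048285e+00, -1.78112414e-04,  2.76581253e+00]), 'contact_force': array([-0.02443509,  0.04365382,  0.30330909]), 'moment': array([-0.00255051, -0.04846727,  0.02329199]), 'finger_force': 0.0, 'grip_width': 91.74884576800777}
```

View pics/top0.png

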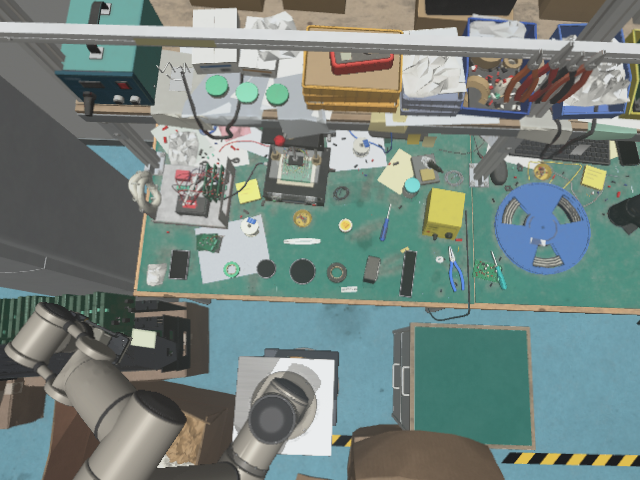

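View pics/side0.png

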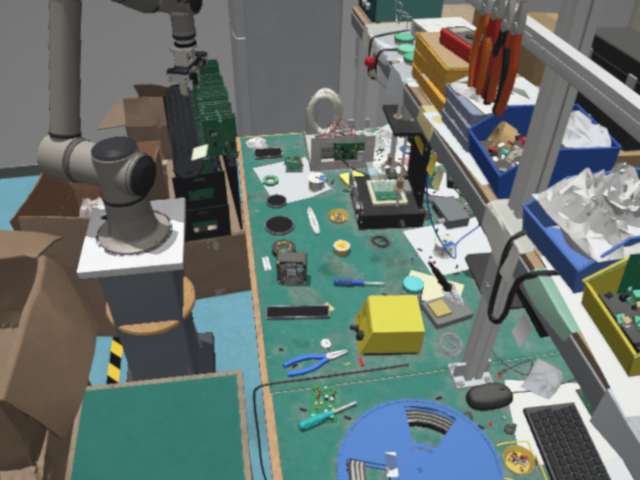

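The top view shows the fan tray at (179,264), green roll (232,270), small round tray (266,268), large round tray (302,271), a black roll (337,272), fan (372,268), long tray (408,273), driver (386,222), and flux (345,226). Next I zoom in.

```bash
python3 - <<'E'
from h import *
im=cv2.imread("pics/top0.png")[170:300,140:430]
cv2.imwrite("pics/topc.png",cv2.resize(im,(800,359),interpolation=cv2.INTER_CUBIC))
im=cv2.imread("pics/side0.png")[130:330,240:440]
cv2.imwrite("pics/sidec.png",cv2.resize(im,(600,600),interpolation=cv2.INTER_CUBIC))
E
sed -i 's/return np.array(c\["rotation"\])@/return Rotation.from_euler("xyz",c["rotation"]).as_matrix()@/; 1a from scipy.spatial.transform import Rotation' h.py
python3 - <<'E'
from h import *
cf=cal("top")
for nm,u,v,z in [("fantray",179,264,5),("green",232,270,13),("small",266,268,5),("large",302,271,5),("roll",337,272,19),("fan",372,268,80),("long",408,273,5),("driver",386,222,9),("flux",345,226,23),("sp?",303,218,42),("sp2",250,227,42)]:
    print(nm,onplane("top",u,v,z,cf).round(0))
cf=cal("side")
for nm,u,v,z in [("roll",284,247,19),("long",300,312,5),("large",279,225,5)]:print(nm,onplane("side",u,v,z,cf).round(0))
E
```

```text
fantray [448. 388.   5.]
green [433. 202.  13.]
small [445.  87.   5.]
large [439. -37.   5.]
roll [ 438. -158.   19.]
fan [ 447. -272.   80.]
long [ 446. -402.    5.]
driver [ 624. -323.    9.]
flux [ 600. -179.   23.]
sp? [618. -34.  42.]
sp2 [579. 146.  42.]
roll [ 440. -160.   19.]
long [ 452. -403.    5.]
large [439. -40.   5.]
```

View pics/topc.png

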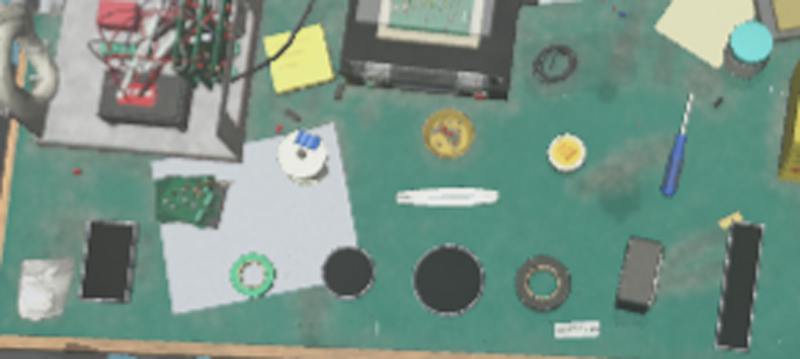

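View pics/sidec.png

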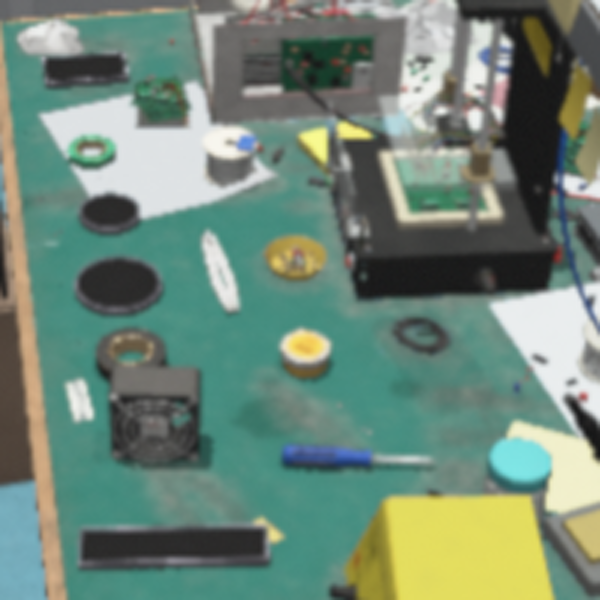

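The crops are consistent with the part list: spool (pale flange) at about (579,146), fan guard facing world -y, flux at (600,-179), and blue driver at (624,-323). I move to a wrist survey pose while turning the tool to yaw = pi.

Request:
jog_arm --targets '[{"xyz": [0, 0, -0.14], "spin": -0.94}, {"xyz": [0, 0, -0.14], "spin": -0.94}, {"xyz": [0, 0, -0.14], "spin": -0.94}, {"xyz": [0, 0, -0.14], "spin": -0.94}, {"xyz": [-0.51, -0.47, 0], "spin": 0}, {"xyz": [-0.51, -0.47, 0], "spin": 0}, {"xyz": [-0.51, -0.47, 0], "spin": 0}, {"xyz": [-0.51, -0.47, 0], "spin": 0}, {"xyz": [-0.51, -0.47, 0], "spin": 0}, {"xyz": [-0.51, -0.47, 0], "spin": 0}]'

```text
time: 1.4
tool_pos: [438.6, 261.4, 271.4]
tcp_rot: [3.141, -0.0, -3.142]
contact_force: [0.1, 0.2, 0.4]
grip_width: 91.7
finger_force: 0.0
```

Run:
```python
from h import *
import pickle
c=cal("wrist"); im=bot.capture("wrist"); cv2.imwrite("pics/w1.png",im); pickle.dump(c,open("pics/w1.pkl","wb")); print(c[0]["eye"],c[0]["rotation"])
```

```text
[363.60476965 261.5584451  429.9249327 ] [ 2.85723559e+00 -6.80680058e-04  1.57230400e+00]
```

Request:
jog_arm --targets '[{"xyz": [0, -0.7, 0], "spin": 0}, {"xyz": [0, -0.7, 0], "spin": 0}, {"xyz": [0, -0.7, 0], "spin": 0}, {"xyz": [0, -0.7, 0], "spin": 0}, {"xyz": [0, -0.7, 0], "spin": 0}, {"xyz": [0, -0.7, 0], "spin": 0}, {"xyz": [0, -0.7, 0], "spin": 0}, {"xyz": [0, -0.7, 0], "spin": 0}, {"xyz": [0, 0, 0], "spin": 0}, {"xyz": [0, 0, 0], "spin": 0}]'

```text
time: 2.7
tool_pos: [437.4, -184.6, 271.2]
tcp_rot: [3.141, -0.001, 3.141]
contact_force: [-0.2, 0.1, 0.2]
grip_width: 91.6
finger_force: 0.0
```

Run:
```python
from h import *
import pickle
c=cal("wrist"); im=bot.capture("wrist"); cv2.imwrite("pics/w2.png",im); pickle.dump(c,open("pics/w2.pkl","wb")); print(c[0]["eye"],c[0]["rotation"],bot.get_obs()["joint_positions"])
```

```text
[ 362.50202366 -184.53689957  429.71796539] [ 2.85774132e+00 -1.64821899e-03  1.57171474e+00] [-5.60247374e-01  2.15578519e-01  1.57447516e+00  4.86223619e-04
  1.35229667e+00 -2.13204451e+00]
```

View pics/w1.png

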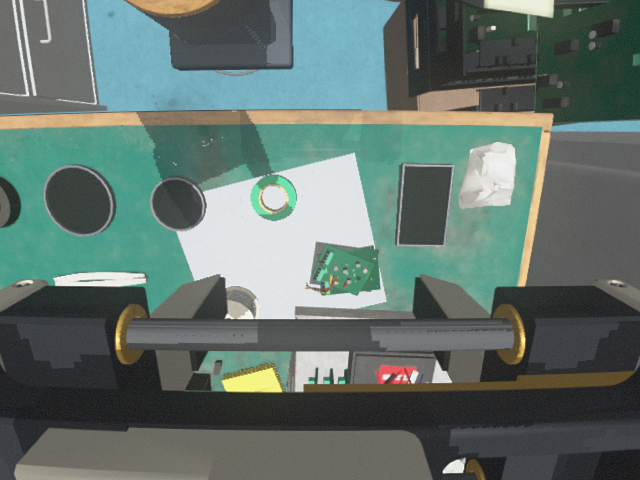

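View pics/w2.png

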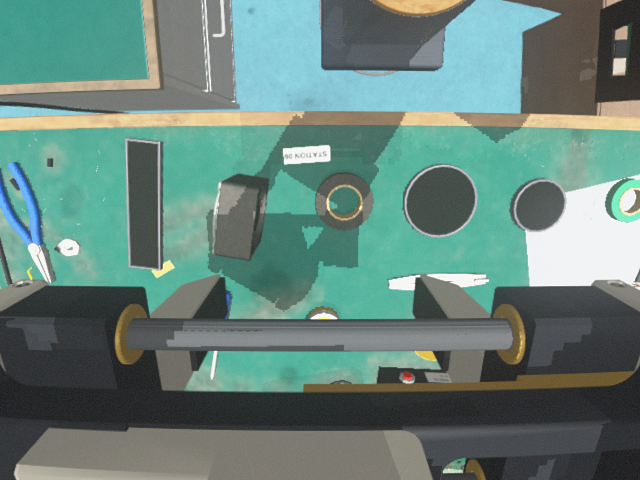

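w1 shows the fan tray (425,205), green roll (274,198), small round tray (179,203) and large round tray (79,199). w2 shows the long tray (145,203), fan (240,217), black roll (344,202), large tray (440,200) and small tray (538,205). Now contour measurements.

```bash
cat >> h.py <<'E'
import pickle
def cast(cf,pts,z): return np.array([onplane("",u,v,z,cf)[:2] for u,v in np.reshape(pts,(-1,2))],np.float32)
def blob(mask,seed,r=60):
    n,l,s,c=cv2.connectedComponentsWithStats(mask.astype(np.uint8)); 
    k=min((i for i in range(1,n) if s[i,4]>40),key=lambda i:np.hypot(*(c[i]-seed)))
    cs,_=cv2.findContours((l==k).astype(np.uint8),cv2.RETR_EXTERNAL,cv2.CHAIN_APPROX_NONE)
    return max(cs,key=len)
E
python3 - <<'E'
from h import *
for w,items in (("w1",[("fantray",425,205,"r"),("small",179,203,"c"),("large",79,199,"c"),("green",274,198,"g")]),("w2",[("long",145,203,"r"),("large",440,200,"c"),("small",538,205,"c"),("roll",344,202,"t")])):
    im=cv2.imread(f"pics/{w}.png"); cf=pickle.load(open(f"pics/{w}.pkl","rb"))
    b,g,r=[im[...,i].astype(int) for i in range(3)]; hsv=cv2.cvtColor(im,cv2.COLOR_BGR2HSV)
    dark=(im.max(2)<62)&(im.max(2).astype(int)-im.min(2)<14); dark[275:]=0
    for nm,u,v,t in items:
        if t in"rc":
            ct=blob(dark,(u,v)); P=cast(cf,ct,6)
        elif t=="g":
            m=(g>130)&(g-b>30)&(g-r>60); m[260:]=0; ct=blob(m,(u,v)); P=cast(cf,ct,13)
        else:
            m=(r>b+25)&(r>g); m[250:]=0; ct=blob(m,(u,v)); P=cast(cf,ct,19)
        R=cv2.minAreaRect(P); E=cv2.fitEllipse(P); print(w,nm,len(ct),"rect",np.round(R[0],1),np.round(R[1],1),round(R[2],1),"ell",np.round(E[0],1),np.round(E[1],1))
im=cv2.imread("pics/w2.png")[160:280,190:310]; cv2.imwrite("pics/fan.png",cv2.resize(im,(600,600),interpolation=cv2.INTER_CUBIC))
E
```

```text
w1 fantray 786 rect [264.4 429.1] [ 99.  145.4] 6.8 ell [269.6 418.5] [ 85.5 194.3]
w1 small 119 rect [426.   88.6] [22.8 26.2] 21.4 ell [426.   86.4] [20.3 25.5]
w1 large 105 rect [ 442.8 -130.5] [24.2 62.6] 81.9 ell [ 441.7 -134.5] [30.9 54.9]
w1 green 127 rect [437.2 206.3] [52.6 51.8] 89.0 ell [436.9 206.7] [51.  53.4]
w2 long 54 rect [ 461.2 -261.2] [ 2.9 33.4] 79.3 ell [ 461.2 -261.4] [ 2.8 29. ]
w2 large 54 rect [ 461.2 -261.2] [ 2.9 33.4] 79.3 ell [ 461.2 -261.4] [ 2.8 29. ]
w2 small 272 rect [264.8 159.1] [107.9  56.7] 7.1 ell [269.6 159.1] [ 58.2 132. ]
w2 roll 102 rect [ 440.  -155.1] [42.9 42.5] 0.3 ell [ 440.1 -155.1] [42.3 42.6]
```

View pics/fan.png

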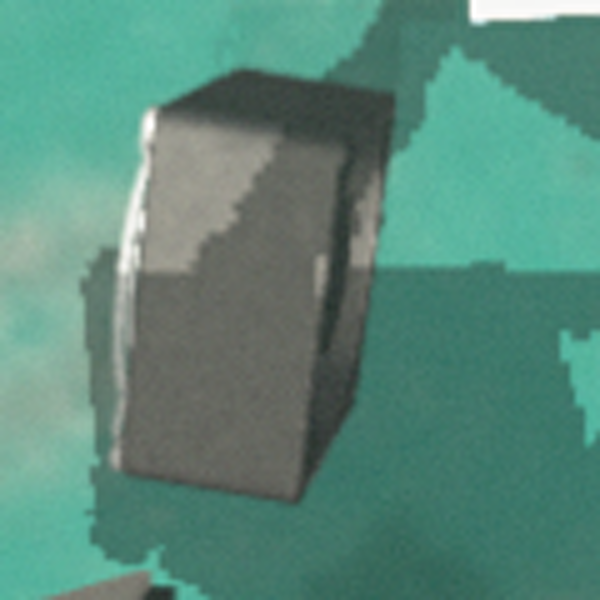

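Fan top face corners in w2: (222,184), (260,190), (250,260), (214,253), with the guard on the left (-y). I redo the tray masks.

Run:
```python
from h import *
for w,items in (("w1",[("fantray",425,205),("small",179,203),("large",79,199)]),("w2",[("long",145,203),("large",440,200),("small",538,205),])):
    im=cv2.imread(f"pics/{w}.png"); cf=pickle.load(open(f"pics/{w}.pkl","rb"))
    print(w,[im[v,u].tolist() for _,u,v in items])
    mx=im.max(2).astype(int)
    dark=(mx<85)&(mx-im.min(2)<22); dark[275:]=0; dark[:128]=0
    dark=cv2.morphologyEx(dark.astype(np.uint8),cv2.MORPH_CLOSE,np.ones((5,5)))
    dark=cv2.morphologyEx(dark,cv2.MORPH_OPEN,np.ones((5,5)))
    for nm,u,v in items:
            ct=blob(dark,(u,v)); P=cast(cf,ct,6)
            R=cv2.minAreaRect(P); E=cv2.fitEllipse(P); print(w,nm,len(ct),"rect",np.round(R[0],1),np.round(R[1],1),round(R[2],1),"ell",np.round(E[0],1),np.round(E[1],1))
P=cast(cf,[[222,183.6],[260,190],[249.6,259.6],[213.6,253.2]],80)
print("fan",P.round(1),P.mean(0),[np.linalg.norm(P[i]-P[i-1]).round(1) for i in range(4)])
for a,b in((0,3),(1,2)): d=P[b]-P[a]; print(np.degrees(np.arctan2(d[1],d[0])))
```

```text
w1 [[68, 73, 64], [58, 61, 54], [61, 68, 62]]
w1 fantray 245 rect [448.2 387.4] [60.7 95.1] 89.5 ell [448.8 387.7] [ 67.7 113.3]
w1 small 149 rect [444.   88.4] [62. 62.] -0.0 ell [444.7  88.6] [58.9 64.3]
w1 large 193 rect [441.8 -35.5] [82.1 89.6] 0.0 ell [440.9 -35.5] [82.3 89.9]
w2 [[77, 78, 73], [74, 79, 70], [88, 90, 83]]
w2 long 314 rect [ 448.2 -398.9] [ 40.  155.5] 83.2 ell [ 448.  -398.8] [ 43.1 209.8]
w2 large 191 rect [441.  -36.3] [80.4 81.1] 0.5 ell [440.9 -36.6] [80.  81.1]
w2 small 73 rect [430.9  74.7] [15. 35.] 41.6 ell [430.1  74.7] [13.5 33. ]
fan [[ 409.7 -280.6]
 [ 416.2 -243.1]
 [ 489.5 -257.4]
 [ 482.5 -294.9]] [ 449.47687 -269.00204] [np.float32(74.1), np.float32(38.0), np.float32(74.7), np.float32(38.1)]
-11.143014
-11.041458
```

Measured: the fan is at (449,-269), turned -11°. Fan tray (448,387) at about 0°, long tray (448,-399) at -6.8°, large tray (441,-36), small tray (444.5,88.5), wide roll (440,-155), green roll (437,206.5). The fan goes first, since it blocks the gripper body at the wide roll.

Request:
jog_arm --gripper 100 --targets '[{"xyz": [-0.028, -0.218, 0.375], "spin": 0}, {"xyz": [-0.028, -0.218, 0.375], "spin": 0}, {"xyz": [-0.028, -0.218, 0.375], "spin": 0}, {"xyz": [-0.028, -0.218, 0.375], "spin": 0}, {"xyz": [-0.028, -0.218, 0.375], "spin": 0}, {"xyz": [0, 0, 0], "spin": 0.96}, {"xyz": [0, 0, 0], "spin": 0.96}, {"xyz": [0, 0, 0.36], "spin": 0}, {"xyz": [0, 0, 0.36], "spin": 0}, {"xyz": [0, 0, 0.36], "spin": 0}]'

```text
time: 4.0
tool_pos: [449.6, -270.6, 34.7]
tcp_rot: [-3.141, 0.001, 2.952]
contact_force: [-0.0, -0.8, -0.1]
grip_width: 91.8
finger_force: 0.0
```

Request:
jog_arm --gripper 0 --targets '[{"xyz": [0, 0, 0], "spin": 0}, {"xyz": [0, 0, 0], "spin": 0}, {"xyz": [0, 0, 0], "spin": 0}, {"xyz": [0, 0, 0], "spin": 0}, {"xyz": [0, 0, 0], "spin": 0}, {"xyz": [0, 0, 0], "spin": 0}, {"xyz": [0, 0, 0], "spin": 0}, {"xyz": [0, 0, 0], "spin": 0}, {"xyz": [0, 0, 0], "spin": 0}, {"xyz": [0, 0, 0], "spin": 0}]'

```text
time: 5.25
tool_pos: [448.9, -272.2, 35.3]
tcp_rot: [3.141, 0.0, 2.95]
contact_force: [-0.5, 3.0, 4.1]
grip_width: 38.1
finger_force: 29.9
```

Request:
jog_arm --targets '[{"xyz": [0, 0, -0.5], "spin": 0}, {"xyz": [0, 0, -0.5], "spin": -0.96}, {"xyz": [0, 0, -0.5], "spin": -0.96}, {"xyz": [0, 0.7, 0], "spin": 0}, {"xyz": [0, 0.7, 0], "spin": 0}, {"xyz": [0, 0.7, 0], "spin": 0}, {"xyz": [0, 0.7, 0], "spin": 0}, {"xyz": [0, 0.7, 0], "spin": 0}, {"xyz": [0, 0.7, 0], "spin": 0}, {"xyz": [0, 0.7, 0], "spin": 0}]'

```text
time: 6.5
tool_pos: [448.3, 121.2, 154.6]
tcp_rot: [-3.141, -0.0, -3.142]
contact_force: [1.4, -0.2, -3.6]
grip_width: 37.9
finger_force: 29.9
```

Request:
jog_arm --targets '[{"xyz": [0, 0.7, 0], "spin": 0}, {"xyz": [0, 0.7, 0], "spin": 0}, {"xyz": [0, 0.7, 0], "spin": 0}, {"xyz": [0, 0.7, 0], "spin": 0}, {"xyz": [0, 0.4, 0], "spin": 0}, {"xyz": [0, 0, 0.4], "spin": 0}, {"xyz": [0, 0, 0.2], "spin": 0}, {"xyz": [0, 0, 0], "spin": 0}, {"xyz": [0, 0, 0], "spin": 0}, {"xyz": [0, 0, 0], "spin": 0}]'

```text
time: 7.75
tool_pos: [449.4, 375.7, 108.3]
tcp_rot: [3.14, 0.002, 3.141]
contact_force: [0.1, -0.8, -2.6]
grip_width: 37.4
finger_force: 29.9
```

Request:
jog_arm --targets '[{"xyz": [0.017, 0.147, 0], "spin": 0}, {"xyz": [0, 0, 0.3], "spin": 0}, {"xyz": [0, 0, 0.25], "spin": 0}, {"xyz": [0, 0, 0.15], "spin": 0}, {"xyz": [0, 0, 0.1], "spin": 0}, {"xyz": [0, 0, 0.03], "spin": 0}, {"xyz": [0, 0, 0.01], "spin": 0}, {"xyz": [0, 0, 0], "spin": 0}, {"xyz": [0, 0, 0], "spin": 0}, {"xyz": [0, 0, 0], "spin": 0}]'

```text
time: 9.0
tool_pos: [447.6, 387.6, 40.4]
tcp_rot: [3.141, 0.001, -3.141]
contact_force: [-0.0, 0.2, 0.0]
grip_width: 37.8
finger_force: 29.9
```

Request:
jog_arm --gripper 100 --targets '[{"xyz": [0, 0, 0], "spin": 0}, {"xyz": [0, 0, 0], "spin": 0}, {"xyz": [0, 0, 0], "spin": 0}, {"xyz": [0, 0, 0], "spin": 0}, {"xyz": [0, 0, 0], "spin": 0}, {"xyz": [0, 0, -0.2], "spin": 0}, {"xyz": [0, 0, -0.5], "spin": 0}, {"xyz": [0, 0, -0.5], "spin": 0}, {"xyz": [0, -0.6, 0], "spin": 0}, {"xyz": [0, -0.6, 0], "spin": 0}]'

```text
time: 10.25
tool_pos: [447.6, 290.8, 137.7]
tcp_rot: [3.141, 0.003, -3.14]
contact_force: [0.3, 0.5, -0.6]
grip_width: 91.5
finger_force: 0.0
```

Request:
jog_arm --targets '[{"xyz": [0.095, -0.62, 0], "spin": 0}, {"xyz": [0, -0.62, 0], "spin": 0}, {"xyz": [0, -0.62, 0], "spin": 0}, {"xyz": [0, -0.62, 0], "spin": 0}, {"xyz": [0, -0.62, 0], "spin": 0}, {"xyz": [0, -0.62, 0], "spin": 0}, {"xyz": [0, -0.62, 0], "spin": 0}, {"xyz": [0, -0.62, 0], "spin": 0}, {"xyz": [0, -0.61, 0], "spin": 0}, {"xyz": [0, 0, 0], "spin": 0}]'

```text
time: 11.5
tool_pos: [440.3, -157.3, 137.0]
tcp_rot: [-3.14, 0.002, 3.137]
contact_force: [-1.1, 0.6, 0.5]
grip_width: 91.6
finger_force: 0.0
```

Run:
```python
from h import *
c=cal("wrist"); im=bot.capture("wrist"); cv2.imwrite("pics/w3.png",im); pickle.dump(c,open("pics/w3.pkl","wb")); o=bot.get_obs();print(o["tool_pos"])
b,g,r=[im[...,i].astype(int) for i in range(3)]
m=(r>b+25)&(r>g); m[:100]=0;m[285:]=0
n,l,s,cc=cv2.connectedComponentsWithStats(m.astype(np.uint8))
for i in range(1,n):
    if s[i,4]>60: print(s[i],cc[i],onplane("",*cc[i],19,c))
```

```text
[ 439.88395786 -155.36989056  136.69068982]
[    0   100   640    24 11493] [315.50517706 108.89802488] [ 347.75962202 -159.79694938   19.        ]
[295 203  54  52 856] [322.3317757  234.00116822] [ 444.03614371 -154.83368563   19.        ]
```

Request:
jog_arm --targets '[{"xyz": [-0.01, 0, 0.4], "spin": 0}, {"xyz": [0, 0, 0.4], "spin": 0}, {"xyz": [0, 0, 0.4], "spin": 0}, {"xyz": [0, 0, 0.3], "spin": 0}, {"xyz": [0, 0, 0.1], "spin": 0}, {"xyz": [0, 0, 0.01], "spin": 0}, {"xyz": [0, 0, 0], "spin": 0}, {"xyz": [0, 0, 0], "spin": 0}, {"xyz": [0, 0, 0], "spin": 0}, {"xyz": [0, 0, 0], "spin": 0}]'

```text
time: 12.8
tool_pos: [440.7, -154.3, 7.3]
tcp_rot: [-3.141, 0.0, -3.141]
contact_force: [-0.2, -0.2, -0.6]
grip_width: 91.7
finger_force: 0.0
```

Request:
jog_arm --gripper 0 --targets '[{"xyz": [0, 0, 0], "spin": 0}, {"xyz": [0, 0, 0], "spin": 0}, {"xyz": [0, 0, 0], "spin": 0}, {"xyz": [0, 0, 0], "spin": 0}, {"xyz": [0, 0, 0], "spin": 0}, {"xyz": [0, 0, 0], "spin": 0}, {"xyz": [0, 0, 0], "spin": 0}, {"xyz": [0, 0, 0], "spin": 0}, {"xyz": [0, 0, -0.4], "spin": 0}, {"xyz": [0, 0, 0], "spin": 0}]'

```text
time: 14.05
tool_pos: [441.8, -154.8, 40.5]
tcp_rot: [-3.14, 0.003, -3.141]
contact_force: [1.1, 0.3, -0.7]
grip_width: 66.7
finger_force: 30.0
```

Request:
jog_arm --targets '[{"xyz": [0, 0.5, 0], "spin": 0}, {"xyz": [0.005, 0.5, 0], "spin": 0}, {"xyz": [0, 0.485, 0], "spin": 0}, {"xyz": [0, 0, 0.2], "spin": 0}, {"xyz": [0, 0, 0.1], "spin": 0}, {"xyz": [0, 0, 0.03], "spin": 0}, {"xyz": [0, 0, 0.01], "spin": 0}, {"xyz": [0, 0, 0], "spin": 0}, {"xyz": [0, 0, 0], "spin": 0}, {"xyz": [0, 0, 0], "spin": 0}]'

```text
time: 15.3
tool_pos: [440.2, -35.7, 12.1]
tcp_rot: [-3.141, 0.0, 3.141]
contact_force: [-1.5, -1.0, 3.3]
grip_width: 66.7
finger_force: 30.0
```

Request:
jog_arm --gripper 100 --targets '[{"xyz": [0, 0, 0], "spin": 0}, {"xyz": [0, 0, 0], "spin": 0}, {"xyz": [0, 0, 0], "spin": 0}, {"xyz": [0, 0, 0], "spin": 0}, {"xyz": [0, 0, -0.5], "spin": 0}, {"xyz": [0, 0, -0.6], "spin": 0}, {"xyz": [0.01, 0.75, 0], "spin": 0}, {"xyz": [0.02, 0.75, 0], "spin": 0}, {"xyz": [0.01, 0.75, 0], "spin": 0}, {"xyz": [0, 0.75, 0], "spin": 0}]'

```text
time: 16.55
tool_pos: [436.7, 206.5, 100.1]
tcp_rot: [3.141, 0.001, -3.142]
contact_force: [1.7, 0.5, 0.2]
grip_width: 91.5
finger_force: 0.0
```

Run:
```python
from h import *
c=cal("wrist"); im=bot.capture("wrist"); cv2.imwrite("pics/w4.png",im); pickle.dump(c,open("pics/w4.pkl","wb")); o=bot.get_obs();print(o["tool_pos"])
b,g,r=[im[...,i].astype(int) for i in range(3)]
m=(g>130)&(g-b>30)&(g-r>60); m[:60]=0;m[285:]=0
n,l,s,cc=cv2.connectedComponentsWithStats(m.astype(np.uint8))
i=1+np.argmax(s[1:,4]); print(s[i],cc[i])
P=cast(c,blob(l==i,cc[i]),13);print(cv2.minEnclosingCircle(P),cv2.fitEllipse(P))
```

```text
[436.49359656 212.80704189 100.34875123]
[ 282  205   74   71 1967] [321.3202847  238.27249619]
((436.87762451171875, 206.6184539794922), 27.19023895263672) ((436.9666442871094, 206.54501342773438), (48.57175064086914, 49.894325256347656), 75.04093170166016)
```

Request:
jog_arm --targets '[{"xyz": [0, 0, 0.4], "spin": 0}, {"xyz": [0, 0, 0.3], "spin": 0}, {"xyz": [0, 0, 0.2], "spin": 0}, {"xyz": [0, 0, 0], "spin": 0}, {"xyz": [0, 0, 0], "spin": 0}, {"xyz": [0, 0, 0], "spin": 0}, {"xyz": [0, 0, 0], "spin": 0}, {"xyz": [0, 0, 0], "spin": 0}, {"xyz": [0, 0, 0], "spin": 0}, {"xyz": [0, 0, 0], "spin": 0}]'

```text
time: 17.85
tool_pos: [437.0, 204.6, 27.9]
tcp_rot: [3.142, 0.0, -3.141]
contact_force: [0.4, 0.8, 0.9]
grip_width: 92.0
finger_force: 0.0
```

Request:
jog_arm --targets '[{"xyz": [0, 0.025, 0.2], "spin": 0}, {"xyz": [0, 0, 0.08], "spin": 0}, {"xyz": [0, 0, 0.02], "spin": 0}, {"xyz": [0, 0, 0], "spin": 0}, {"xyz": [0, 0, 0], "spin": 0}, {"xyz": [0, 0, 0], "spin": 0}, {"xyz": [0, 0, 0], "spin": 0}, {"xyz": [0, 0, 0], "spin": 0}, {"xyz": [0, 0, 0], "spin": 0}, {"xyz": [0, 0, 0], "spin": 0}]'

```text
time: 19.1
tool_pos: [437.0, 206.6, 3.9]
tcp_rot: [3.142, -0.0, -3.141]
contact_force: [-0.2, 0.4, 0.7]
grip_width: 92.0
finger_force: 0.0
```

Request:
jog_arm --gripper 0 --targets '[{"xyz": [0, 0, 0], "spin": 0}, {"xyz": [0, 0, 0], "spin": 0}, {"xyz": [0, 0, 0], "spin": 0}, {"xyz": [0, 0, 0], "spin": 0}, {"xyz": [0, 0, 0], "spin": 0}, {"xyz": [0, 0, 0], "spin": 0}, {"xyz": [0, 0, 0], "spin": 0}, {"xyz": [0, 0, 0], "spin": 0}, {"xyz": [0, 0, -0.6], "spin": 0}, {"xyz": [0, 0, 0], "spin": 0}]'

```text
time: 20.35
tool_pos: [439.0, 207.2, 54.4]
tcp_rot: [3.14, 0.006, -3.141]
contact_force: [0.3, 0.0, -0.2]
grip_width: 53.9
finger_force: 30.0
```

Request:
jog_arm --targets '[{"xyz": [-0.04, -0.6, 0], "spin": 0}, {"xyz": [0, -0.6, 0], "spin": 0}, {"xyz": [0, -0.6, 0], "spin": 0}, {"xyz": [0, -0.6, 0], "spin": 0}, {"xyz": [0, -0.43, 0], "spin": 0}, {"xyz": [0, -0.2, 0], "spin": 0}, {"xyz": [0, 0, 0], "spin": 0}, {"xyz": [0, 0, 0], "spin": 0}, {"xyz": [0, 0, 0], "spin": 0}, {"xyz": [0, 0, 0], "spin": 0}]'

```text
time: 21.6
tool_pos: [440.3, -35.1, 51.9]
tcp_rot: [3.141, 0.0, -3.14]
contact_force: [0.3, 0.1, -0.4]
grip_width: 53.6
finger_force: 30.0
```

Run:
```python
from h import *
im=bot.capture("wrist"); cv2.imwrite("pics/w5.png",im); print(bot.get_obs()["tool_pos"])
```

```text
[440.25448697 -35.19549007  51.92996523]
```

View pics/w5.png

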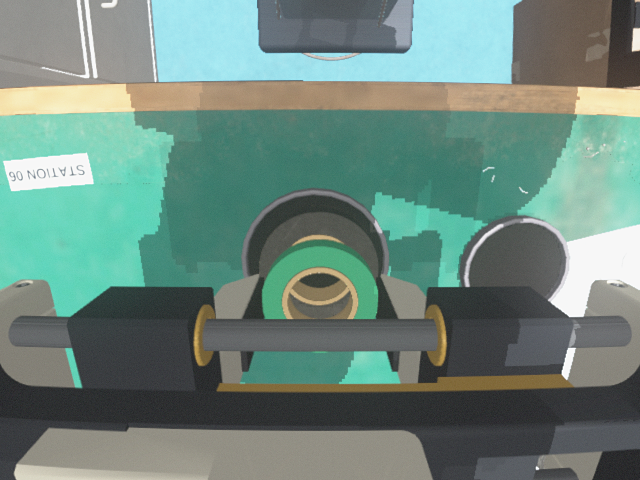

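The wide roll sits in the large tray (316,255), and the green roll is held above it at (320,295). Lowering it.

Request:
jog_arm --targets '[{"xyz": [0, 0, 0.15], "spin": 0}, {"xyz": [0, 0, 0.1], "spin": 0}, {"xyz": [0, 0, 0.03], "spin": 0}, {"xyz": [0, 0, 0.015], "spin": 0}, {"xyz": [0, 0, 0], "spin": 0}, {"xyz": [0, 0, 0], "spin": 0}, {"xyz": [0, 0, 0], "spin": 0}, {"xyz": [0, 0, 0], "spin": 0}, {"xyz": [0, 0, 0], "spin": 0}, {"xyz": [0, 0, 0], "spin": 0}]'

```text
time: 22.9
tool_pos: [440.3, -35.8, 28.3]
tcp_rot: [3.142, 0.0, -3.141]
contact_force: [-0.1, 0.2, 0.7]
grip_width: 54.0
finger_force: 30.0
```

Request:
jog_arm --gripper 100 --targets '[{"xyz": [0, 0, 0], "spin": 0}, {"xyz": [0, 0, 0], "spin": 0}, {"xyz": [0, 0, 0], "spin": 0}, {"xyz": [0, 0, 0], "spin": 0}, {"xyz": [0, 0, -0.3], "spin": 0}, {"xyz": [0, 0, -0.7], "spin": 0}, {"xyz": [0, 0, -0.7], "spin": 0}, {"xyz": [0, 0, -0.7], "spin": 0}, {"xyz": [0, 0, 0], "spin": 0}, {"xyz": [0, 0, 0], "spin": 0}]'

```text
time: 24.15
tool_pos: [439.7, -35.7, 219.8]
tcp_rot: [3.141, -0.001, -3.141]
contact_force: [-0.7, -0.1, -0.2]
grip_width: 91.8
finger_force: 0.0
```

Request:
jog_arm --targets '[{"xyz": [-0.425, -0.535, 0], "spin": 0}, {"xyz": [-0.425, -0.535, 0], "spin": 0}, {"xyz": [-0.425, -0.535, 0], "spin": 0}, {"xyz": [-0.425, -0.535, 0], "spin": 0}, {"xyz": [-0.425, -0.535, 0], "spin": 0}, {"xyz": [0, 0, 0], "spin": 0}, {"xyz": [0, 0, 0], "spin": 0}, {"xyz": [0, 0, 0], "spin": 0}, {"xyz": [0, 0, 0], "spin": 0}, {"xyz": [0, 0, 0], "spin": 0}]'

```text
time: 25.4
tool_pos: [610.2, -249.2, 221.0]
tcp_rot: [-3.141, 0.001, -3.141]
contact_force: [-0.3, 0.1, 0.1]
grip_width: 91.7
finger_force: 0.0
```

Run:
```python
from h import *
c=cal("wrist"); im=bot.capture("wrist"); cv2.imwrite("pics/w6.png",im); pickle.dump(c,open("pics/w6.pkl","wb")); print(bot.get_obs()["tool_pos"])
b,g,r=[im[...,i].astype(int) for i in range(3)]
for nm,m,z in (("blue",(b>g+40)&(b>r+60),9),("amber",(r>b+60)&(r>150),23),("white",(im.min(2)>185),23)):
    m=m.copy(); m[285:]=0; n,l,s,cc=cv2.connectedComponentsWithStats(m.astype(np.uint8))
    for i in range(1,n):
        if s[i,4]>80: P=cast(c,blob(l==i,cc[i]),z); R=cv2.minAreaRect(P); print(nm,s[i],cc[i].round(),np.round(R[0],1),np.round(R[1],1),round(R[2],1))
```

```text
[ 610.21325281 -249.36790924  220.86425183]
blue [   0    0   33  101 1534] [17. 55.] [ 451.1 -554.7] [34.6 94.6] 83.0
blue [244 158  24  75 696] [255. 199.] [ 599.4 -316.6] [15.8 80. ] 79.2
amber [539   8  37  42 183] [557.  29.] [437.2 -27.6] [34.1 35.2] 46.3
amber [170 118  29  24 301] [184. 130.] [ 531.4 -381.4] [11.1 28. ] 30.3
amber [  8 169  20   9 108] [ 16. 172.] [ 570.8 -563.2] [ 7.6 23.9] 6.1
amber [   0  172  132  113 9480] [ 50. 230.] [ 640.3 -529. ] [157.5 136.7] 82.0
amber [371 188  35  35 961] [388. 205.] [ 605.8 -178.8] [35.5 35. ] 2.4
amber [ 495  194   59   59 2430] [525. 223.] [624.7 -32. ] [63.  63.7] 49.2
white [634  83   6 100 425] [637. 125.] [530.1  73.7] [101.1   5.6] 13.0
white [ 52  90  27  24 442] [ 66. 101.] [ 502.1 -497.1] [21.2 26.8] 8.5
white [ 15  95  27  55 575] [ 28. 118.] [ 520.8 -538.5] [54.7 16.9] 13.0
white [ 469  137  122   22 2066] [527. 147.] [546.3 -38.4] [ 20.5 126.2] 1.2
white [372 181  41  49 473] [395. 204.] [ 604.7 -176.4] [47.1 40.7] 22.0
```

View pics/w6.png

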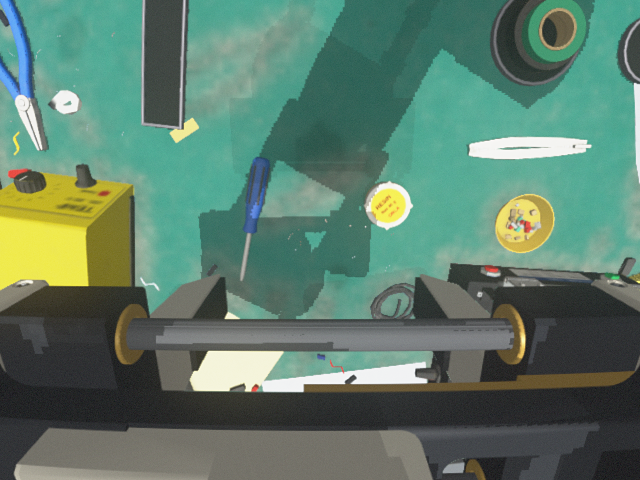

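In w6 the driver handle is at (255,199), the flux tub at (388,205), and the tape stack upper right. Flux = (605.5,-178.7); handle centre (599.4,-316.6) with axis 169.2° (80 x 16 mm matches). Flux next.

Request:
jog_arm --targets '[{"xyz": [0.06, 0.44, 0], "spin": 0}, {"xyz": [0, 0.44, 0], "spin": 0}, {"xyz": [0, 0, 0.5], "spin": 0}, {"xyz": [0, 0, 0.5], "spin": 0}, {"xyz": [0, 0, 0.5], "spin": 0}, {"xyz": [0, 0, 0.4], "spin": 0}, {"xyz": [0, 0, 0.3], "spin": 0}, {"xyz": [0, 0, 0], "spin": 0}, {"xyz": [0, 0, 0], "spin": 0}, {"xyz": [0, 0, 0], "spin": 0}]'

```text
time: 26.7
tool_pos: [606.3, -179.7, 45.9]
tcp_rot: [-3.141, 0.003, -3.141]
contact_force: [0.0, 0.9, 0.1]
grip_width: 91.8
finger_force: 0.0
```

Request:
jog_arm --targets '[{"xyz": [0, 0.01, 0.25], "spin": 0}, {"xyz": [0, 0, 0.15], "spin": 0}, {"xyz": [0, 0, 0.07], "spin": 0}, {"xyz": [0, 0, 0], "spin": 0}, {"xyz": [0, 0, 0], "spin": 0}, {"xyz": [0, 0, 0], "spin": 0}, {"xyz": [0, 0, 0], "spin": 0}, {"xyz": [0, 0, 0], "spin": 0}, {"xyz": [0, 0, 0], "spin": 0}, {"xyz": [0, 0, 0], "spin": 0}]'

```text
time: 27.95
tool_pos: [605.4, -178.6, 6.7]
tcp_rot: [3.142, -0.0, -3.141]
contact_force: [-0.4, 0.3, 0.4]
grip_width: 91.4
finger_force: 0.0
```

Request:
jog_arm --gripper 0 --targets '[{"xyz": [0, 0, 0], "spin": 0}, {"xyz": [0, 0, 0], "spin": 0}, {"xyz": [0, 0, 0], "spin": 0}, {"xyz": [0, 0, 0], "spin": 0}, {"xyz": [0, 0, 0], "spin": 0}, {"xyz": [0, 0, 0], "spin": 0}, {"xyz": [0, 0, 0], "spin": 0}, {"xyz": [0, 0, 0], "spin": 0}, {"xyz": [0, 0, -0.5], "spin": 0}, {"xyz": [0, 0, -0.5], "spin": 0}]'

```text
time: 29.2
tool_pos: [605.0, -178.3, 87.0]
tcp_rot: [3.141, -0.001, -3.141]
contact_force: [0.4, -0.5, -1.0]
grip_width: 45.0
finger_force: 30.0
```

Request:
jog_arm --targets '[{"xyz": [0.335, 0.556, 0], "spin": 0}, {"xyz": [0.335, 0.556, 0], "spin": 0}, {"xyz": [0.335, 0.556, 0], "spin": 0}, {"xyz": [0.335, 0.556, 0], "spin": 0}, {"xyz": [0.335, 0.556, 0], "spin": 0}, {"xyz": [0.335, 0.556, 0], "spin": 0}, {"xyz": [0, 0, 0.3], "spin": 0}, {"xyz": [0, 0, 0.2], "spin": 0}, {"xyz": [0, 0, 0], "spin": 0}, {"xyz": [0, 0, 0], "spin": 0}]'

```text
time: 30.45
tool_pos: [445.0, 88.2, 47.2]
tcp_rot: [3.141, 0.001, 3.142]
contact_force: [0.4, -1.0, 0.4]
grip_width: 44.9
finger_force: 30.0
```

Request:
jog_arm --targets '[{"xyz": [0, 0, 0.2], "spin": 0}, {"xyz": [0, 0, 0.15], "spin": 0}, {"xyz": [0, 0, 0.06], "spin": 0}, {"xyz": [0, 0, 0.025], "spin": 0}, {"xyz": [0, 0, 0], "spin": 0}, {"xyz": [0, 0, 0], "spin": 0}, {"xyz": [0, 0, 0], "spin": 0}, {"xyz": [0, 0, 0], "spin": 0}, {"xyz": [0, 0, 0], "spin": 0}, {"xyz": [0, 0, 0], "spin": 0}]'

```text
time: 31.7
tool_pos: [444.6, 88.3, 11.9]
tcp_rot: [3.142, 0.0, -3.141]
contact_force: [0.1, -0.1, -0.7]
grip_width: 45.2
finger_force: 30.0
```

Request:
jog_arm --gripper 100 --targets '[{"xyz": [0, 0, 0], "spin": 0}, {"xyz": [0, 0, 0], "spin": 0}, {"xyz": [0, 0, 0], "spin": 0}, {"xyz": [0, 0, 0], "spin": 0}, {"xyz": [0, 0, -0.3], "spin": 0}, {"xyz": [0, 0, -0.7], "spin": 0}, {"xyz": [0, 0, -0.7], "spin": 0}, {"xyz": [0, 0, -0.7], "spin": 0}, {"xyz": [0, 0, 0], "spin": 0}, {"xyz": [0, 0, 0], "spin": 0}]'

```text
time: 32.95
tool_pos: [444.1, 88.3, 203.4]
tcp_rot: [3.142, -0.001, -3.141]
contact_force: [0.2, -0.4, -1.2]
grip_width: 91.8
finger_force: 0.0
```

Run:
```python
from h import *
c=cal("wrist"); im=bot.capture("wrist"); cv2.imwrite("pics/w7.png",im); pickle.dump(c,open("pics/w7.pkl","wb"))
b,g,r=[im[...,i].astype(int) for i in range(3)]
for nm,m,z in (("green",(g>130)&(g-b>30)&(g-r>60),37),("amber",(r>b+60)&(r>150),28)):
    m=m.copy(); m[285:]=0; n,l,s,cc=cv2.connectedComponentsWithStats(m.astype(np.uint8))
    for i in range(1,n):
        if s[i,4]>200: P=cast(c,blob(l==i,cc[i]),z); R=cv2.minAreaRect(P); print(nm,s[i],cc[i].round(),np.round(R[0],1),np.round(R[1],1))
```

```text
green [ 161  185   57   56 1375] [189. 212.] [440.9 -34.6] [54.1 53.1]
green [495 261  52  24 481] [518. 276.] [504.1 293.6] [53.6 24.8]
amber [   0  101  187   21 2870] [ 92. 111.] [ 346.6 -122.6] [ 13.8 181.5]
amber [ 289  100  351   22 5351] [464. 109.] [346.1 225.9] [ 13.7 329.4]
amber [ 301  197   38   37 1062] [320. 215.] [445.3  88.8] [35.9 35.3]
```

Request:
jog_arm --targets '[{"xyz": [-0.215, -0.562, 0], "spin": 0}, {"xyz": [-0.215, -0.562, 0], "spin": 0}, {"xyz": [-0.215, -0.562, 0], "spin": 0}, {"xyz": [-0.215, -0.562, 0], "spin": 0}, {"xyz": [-0.215, -0.562, 0], "spin": 0}, {"xyz": [-0.215, -0.562, 0], "spin": 0}, {"xyz": [-0.215, -0.562, 0], "spin": 0}, {"xyz": [-0.215, -0.562, 0], "spin": 0}, {"xyz": [-0.215, -0.562, 0], "spin": 0}, {"xyz": [0, 0, 0], "spin": 0}]'

```text
time: 34.25
tool_pos: [598.8, -319.1, 199.9]
tcp_rot: [3.139, -0.004, 3.138]
contact_force: [0.4, 0.9, -0.1]
grip_width: 91.7
finger_force: 0.0
```

Request:
jog_arm --gripper 70 --targets '[{"xyz": [0, 0, 0], "spin": 0.94}, {"xyz": [0, 0, 0], "spin": 0.94}, {"xyz": [0, 0, 0.5], "spin": 0}, {"xyz": [0, 0, 0.5], "spin": 0}, {"xyz": [0, 0, 0.5], "spin": 0}, {"xyz": [0, 0, 0.3], "spin": 0}, {"xyz": [0, 0, 0.1], "spin": 0}, {"xyz": [0, 0, 0], "spin": 0}, {"xyz": [0, 0, 0], "spin": 0}, {"xyz": [0, 0, 0], "spin": 0}]'

```text
time: 35.5
tool_pos: [600.0, -316.6, 53.1]
tcp_rot: [-3.141, 0.002, 2.954]
contact_force: [0.1, 0.8, 0.0]
grip_width: 64.2
finger_force: 0.0
```

Flux (445,89) and green roll (441,-35) sit on target. Now the driver.

Request:
jog_arm --targets '[{"xyz": [0, 0, 0.3], "spin": 0}, {"xyz": [0, 0, 0.2], "spin": 0}, {"xyz": [0, 0, 0.06], "spin": 0}, {"xyz": [0, 0, 0], "spin": 0}, {"xyz": [0, 0, 0], "spin": 0}, {"xyz": [0, 0, 0], "spin": 0}, {"xyz": [0, 0, 0], "spin": 0}, {"xyz": [0, 0, 0], "spin": 0}, {"xyz": [0, 0, 0], "spin": 0}, {"xyz": [0, 0, 0], "spin": 0}]'

```text
time: 36.75
tool_pos: [599.5, -316.3, 7.1]
tcp_rot: [3.142, 0.0, 2.954]
contact_force: [0.5, 0.6, 0.5]
grip_width: 63.8
finger_force: 0.0
```

Request:
jog_arm --gripper 0 --targets '[{"xyz": [0, 0, 0], "spin": 0}, {"xyz": [0, 0, 0], "spin": 0}, {"xyz": [0, 0, 0], "spin": 0}, {"xyz": [0, 0, 0], "spin": 0}, {"xyz": [0, 0, 0], "spin": 0}, {"xyz": [0, 0, 0], "spin": 0}, {"xyz": [0, 0, 0], "spin": 0}, {"xyz": [0, 0, 0], "spin": 0}, {"xyz": [0, 0, 0], "spin": 0}, {"xyz": [0, 0, 0], "spin": 0}]'

```text
time: 38.0
tool_pos: [599.5, -316.3, 7.1]
tcp_rot: [3.142, 0.0, 2.954]
contact_force: [0.0, 0.5, -0.7]
grip_width: 16.3
finger_force: 30.0
```

Request:
jog_arm --targets '[{"xyz": [0, 0, -0.3], "spin": 0}, {"xyz": [0, 0, -0.4], "spin": 0}, {"xyz": [0, 0, -0.3], "spin": -0.7}, {"xyz": [0.533, -0.312, 0], "spin": 0}, {"xyz": [0.533, -0.312, 0], "spin": 0}, {"xyz": [0.533, -0.312, 0], "spin": 0}, {"xyz": [0.533, -0.312, 0], "spin": 0}, {"xyz": [0, 0, 0], "spin": 0}, {"xyz": [0, 0, 0], "spin": 0}, {"xyz": [0, 0, 0], "spin": 0}]'

```text
time: 39.25
tool_pos: [419.4, -394.9, 87.0]
tcp_rot: [3.141, 0.0, 3.025]
contact_force: [-0.4, -1.0, -1.0]
grip_width: 15.8
finger_force: 30.0
```

Run:
```python
from h import *
c=cal("wrist"); im=bot.capture("wrist"); cv2.imwrite("pics/w8.png",im); pickle.dump(c,open("pics/w8.pkl","wb")); print(bot.get_obs()["tool_pos"])
```

```text
[ 419.37680888 -394.8199619    86.97112305]
```

View pics/w8.png

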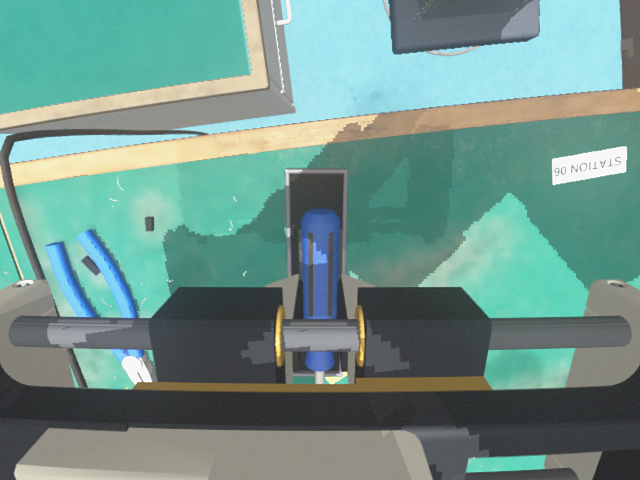

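The held driver (320,290) is parallel to the long tray, whose near end is at (316,172). I check the tray's near end and sides numerically.

Run:
```python
from h import *
c=pickle.load(open("pics/w8.pkl","rb"))
e=cast(c,[[316,172]],9)[0]; d=np.array([-np.cos(np.radians(6.8)),np.sin(np.radians(6.8))])
print(e, "centre from near end",e-d*79.5)
print(cast(c,[[287,171],[286,250],[347,171],[346.5,250]],9))
```

```text
[ 369.06122 -391.00162] centre from near end [ 448.00197616 -400.41473291]
[[ 366.18655 -409.96667]
 [ 420.5822  -418.36035]
 [ 370.7511  -370.5672 ]
 [ 425.47906 -376.08218]]
```

Request:
jog_arm --targets '[{"xyz": [0.011, -0.014, 0.3], "spin": 0}, {"xyz": [0, 0, 0.3], "spin": 0}, {"xyz": [0, 0, 0.2], "spin": 0}, {"xyz": [0, 0, 0.1], "spin": 0}, {"xyz": [0, 0, 0.03], "spin": 0}, {"xyz": [0, 0, 0], "spin": 0}, {"xyz": [0, 0, 0], "spin": 0}, {"xyz": [0, 0, 0], "spin": 0}, {"xyz": [0, 0, 0], "spin": 0}, {"xyz": [0, 0, 0], "spin": 0}]'

```text
time: 40.55
tool_pos: [417.4, -396.5, 12.8]
tcp_rot: [3.142, 0.0, 3.024]
contact_force: [-1.1, 0.3, -0.3]
grip_width: 15.4
finger_force: 30.0
```

Request:
jog_arm --gripper 60 --targets '[{"xyz": [0, 0, 0], "spin": 0}, {"xyz": [0, 0, 0], "spin": 0}, {"xyz": [0, 0, 0], "spin": 0}, {"xyz": [0, 0, 0], "spin": 0}, {"xyz": [0, 0, -0.3], "spin": 0}, {"xyz": [0, 0, -0.7], "spin": 0}, {"xyz": [0, 0, -0.7], "spin": 0}, {"xyz": [0, 0, -0.7], "spin": 0}, {"xyz": [0, 0, 0], "spin": 0}, {"xyz": [0, 0, 0], "spin": 0}]'

```text
time: 41.8
tool_pos: [417.0, -396.0, 204.0]
tcp_rot: [3.141, -0.001, 3.024]
contact_force: [-0.7, 0.7, -0.4]
grip_width: 55.2
finger_force: 0.0
```

Run:
```python
from h import *
c=cal("wrist"); im=bot.capture("wrist"); s=bot.capture("side"); cv2.imwrite("pics/s9.png",cv2.resize(s[130:330,240:440],(600,600),interpolation=cv2.INTER_CUBIC))
b,g,r=[im[...,i].astype(int) for i in range(3)]
m=(b>g+40)&(b>r+60); m[:120]=0;m[285:]=0; m[:,:200]=0
n,l,st,cc=cv2.connectedComponentsWithStats(m.astype(np.uint8)); i=1+np.argmax(st[1:,4])
P=cast(c,blob(l==i,cc[i]),14); print(st[i],cv2.minAreaRect(P))
```

```text
[ 311  171   18   80 1018] ((417.6264343261719, -395.77313232421875), (16.630189895629883, 81.0660171508789), 82.95138549804688)
```

View pics/s9.png

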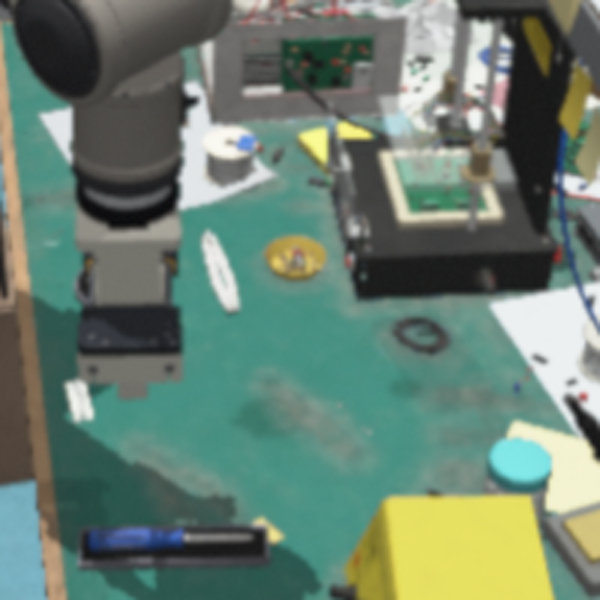

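The driver lies in the long tray (175,545) and the spool is unmoved (230,155). Last check: the fan.

Request:
jog_arm --targets '[{"xyz": [0, 0, -0.4], "spin": -0.6}, {"xyz": [0, 0, -0.4], "spin": -0.57}, {"xyz": [0, 0.75, 0], "spin": 0}, {"xyz": [0, 0.75, 0], "spin": 0}, {"xyz": [0, 0.75, 0], "spin": 0}, {"xyz": [0, 0.75, 0], "spin": 0}, {"xyz": [0, 0.75, 0], "spin": 0}, {"xyz": [0, 0.75, 0], "spin": 0}, {"xyz": [0, 0.75, 0], "spin": 0}, {"xyz": [0, 0.75, 0], "spin": 0}]'

```text
time: 43.15
tool_pos: [417.0, 85.4, 267.5]
tcp_rot: [-3.142, -0.002, 3.141]
contact_force: [1.0, -0.4, 0.1]
grip_width: 54.9
finger_force: 0.0
```

Request:
jog_arm --targets '[{"xyz": [0, 0.75, 0], "spin": 0}, {"xyz": [0, 0.75, 0], "spin": 0}, {"xyz": [0, 0, 0], "spin": 0}, {"xyz": [0, 0, 0], "spin": 0}, {"xyz": [0, 0, 0], "spin": 0}, {"xyz": [0, 0, 0], "spin": 0}, {"xyz": [0, 0, 0], "spin": 0}, {"xyz": [0, 0, 0], "spin": 0}, {"xyz": [0, 0, 0], "spin": 0}, {"xyz": [0, 0, 0], "spin": 0}]'

```text
time: 44.4
tool_pos: [417.8, 203.6, 268.7]
tcp_rot: [3.141, 0.0, 3.141]
contact_force: [0.2, 0.5, 0.5]
grip_width: 54.9
finger_force: 0.0
```

Run:
```python
from h import *
c=cal("wrist"); pickle.dump(c,open("pics/w10.pkl","wb")); im=bot.capture("wrist"); cv2.imwrite("pics/w10.png",im)
b,g,r=[im[...,i].astype(int) for i in range(3)]
for nm,m,z in (("green",(g>130)&(g-b>30)&(g-r>60),37),("tan",(r>b+25)&(r>g),24)):
    m=m.copy(); m[285:]=0; m[:140]=0;n,l,s,cc=cv2.connectedComponentsWithStats(m.astype(np.uint8))
    for i in range(1,n):
        if s[i,4]>150: P=cast(c,blob(l==i,cc[i]),z); print(nm,s[i],np.round(cv2.minAreaRect(P)[0],1))
```

```text
green [ 91 200  46  46 941] [440.6 -34.4]
green [373 264  48  21 281] [503.2 296.2]
tan [   0  140  596  145 3155] [433.9 176.4]
tan [ 99 209  30  29 415] [443.9 -42.5]
tan [205 210  33  31 794] [446.4  87.3]
```

View pics/w10.png

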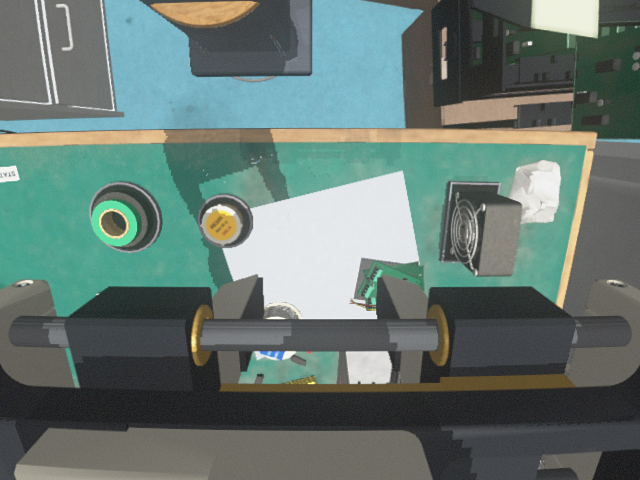

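The tape stack (120,220), flux (222,222) and fan (485,235) are all in their trays and upright. I cast the fan's top corners, then hand in.

Run:
```python
from h import *
c=pickle.load(open("pics/w10.pkl","rb"))
P=cast(c,[[484,197],[521,202],[513,275],[478,272]],85); print(P,P.mean(0),np.linalg.norm(P[0]-P[1]))
m=P.mean(0)
if abs(m[0]-448)<9 and abs(m[1]-387.5)<9: print(bot.close_job())
```

```text
[[401.99716 366.2146 ]
 [406.75714 404.7656 ]
 [485.04483 408.77692]
 [481.41187 370.2579 ]] [443.80273 387.50375] 38.843746
the job is handed in; nothing more can be done
None
```

The job is handed in: my last images show all five kit parts in their trays within a few millimetres and the spool not visibly moved, at about 45 s of the 128 s, but the script returned no verdict.

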